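# Sweep loose hardware into the catch pan

### The arm

A 6-joint arm with a two-finger parallel gripper is mounted at the origin on a cart in front of the work surface, level with it; the furniture and walls round the work are solid. World frame = base frame: x ahead of the robot, y to its left, z up, the work surface at z = 0. Lengths are in m, angles in rad, forces in N, time in s.
With the tool pointing down it reaches from about 0.375 to 0.925 m from the base axis. Payload 5.7 kg.
Tool frame: the origin (TCP) lies midway between the tips of the shut fingers; the grasp point (between the pads) lies 19 mm behind it; z points along the fingers, y is the line along which they close (so a half turn about z gives the same grasp; the last joint's range is limited). The gripper opens to 88 mm and grips with 3 to 60 N. Pads are 20 mm wide; open, the fingers measure 115 mm over their backs; the gripper's body (75 mm by 178 mm) begins 61 mm behind the grasp point.
Start: joints at [-1.375, 0.359, 1.51, -0, 1.272, -0.115], TCP at [0.183, -0.571, 0.189] pointing down, gripper open.
Joint ranges: [-2.97, 2.97], [-1.01, 2.36], [0.21, 2.38], [-0.96, 4.11], [0.2, 2.71], [-2.98, 2.98]. Speed limits (rad/s): [2.39, 2.39, 3.14, 3.14, 3.14, 3.14].

### API

Orientations are given as a unit quaternion [x, y, z, w].
In Python, from bench import move_ptp, servo_line, goto_joints, move_gripper, sleep, inverse_kinematics, capture, PlanningError, close_job, spot_in, silhouettes, current_clock, current_joint_pos, current_qvel, current_joint_torque, current_position, current_orientation, current_force, current_torque, current_finger_gap, current_grip_force gives the robot as it stands. Calls block until the motion is done:
- move_ptp(position, orientation): joint-space move of the TCP to a pose.
- servo_line(position, orientation=None, rate=0.15, contact_N=None): straight line of the TCP; orientation=None keeps the orientation; rate is the mean speed in m/s. With contact_N (N) it stops when the force on the tool has changed by that much, and returns True; else False.
- goto_joints(angles): joint-space move.
- move_gripper(opening): finger opening in m; the grip force is fixed at half the most; returns when the fingers have stopped.
- sleep(seconds).
- inverse_kinematics(position, orientation): joint angles nearest the present ones, or None.
- capture(name): name is "side" or "top"; returns a dict with "image" (400x640x3 uint8, blue, green, red), "range_z" (400x640 float32, m along the optical axis (not along the pixel's ray), 0 where there is no reading), "intrinsics" (3x3 intrinsics, pixels), "R" (3x3) and "t" (3): a world point X has camera coordinates R X + t. Camera axes: x right, y down, z forward; pixel columns grow to the right and rows downward; lengths in m; the calibration is good to about 2 mm. A picture is of the moment at which its call begins.
A pose or a line that the arm cannot do raises PlanningError and nothing moves.
- close_job(): hands the job in; it is judged then, once.
Trained networks look in the newest picture that a camera, given by its name, has taken for a name from the list of things; names that differ only in an ending like _2 or _b are one class to them, and where a whole thing is asked for, a point or a joint stands for the part that bears it (a point fixed in the world has none). Each returns a list of dicts, best first, with "conf" (0 to 1); they miss things now and then, are a little off and sometimes report something else, mostly with a low value. They report only what shows in the picture. A call takes as long as a camera call.
- spot_in(camera, query): "xy" ([column, row] in pixels, amid what is visible of it).
- silhouettes(camera, query): "region" (400x640 bool, what is visible of it) and "xy" ([column, row] in pixels, amid what is visible of it).
Readings, each from a call of its own:
- current_clock(): time.
- current_joint_pos(): joint angles.
- current_qvel(): joint speeds.
- current_joint_torque(): joint torques, N m.
- current_position(): TCP position.
- current_orientation(): TCP orientation.
- current_force(): force on the tool from outside, world axes, zero at the start.
- current_torque(): the same for the moment, N m.
- current_finger_gap(): finger opening in m.
- current_grip_force(): force on a finger pad.
Only numpy, scipy, OpenCV 4.12 (cv2) and the standard library are available. Lean on these libraries where they do the work, as an engineer would, in place of code of your own. Each camera call takes 0.05 s, during which the arm holds its last target. There are 200 camera calls.

### The job

Clear the bench: with the fingertips, sweep the ball bearing and the two hex nuts that lie between the red toolbox and the low blue catch pan along the bench top, through the open side of the pan, so that all three end lying flat and wholly inside it. Push them only, never pick them up or lift them, and leave the standing spacer, the steel block and the hex key near them where they are.

Things in the scene. Friction and masses are not known exactly. Their poses are not given: they have to be found in the camera images.
- pan: low blue catch pan, fixed to the bench: three walls round a grey floor level with the bench (no lip; parts slide in). Inside 130 mm deep (own x), 160 mm wide (own y); walls 4 mm thick, 28 mm high. Origin on the floor, centre of the inside. Open mouth at own x = -65 mm, back wall at x = +65, side walls at y = +-80. Two screw tabs stick out 25 mm behind the back wall
- pan_mouth (a point): middle of the pan's open side, at floor height
- bearing: steel ball bearing lying flat, a ring 47 mm in diameter, 14 mm high; origin at the centre of its underside. 0.08 kg nominal (mass and friction vary)
- nut_a: steel M20 hex nut lying flat, 31 mm across flats (the shorter, x), 36 mm over corners (y), 16 mm high; origin at the centre of its underside. 0.06 kg nominal (mass and friction vary)
- nut_b: steel M20 hex nut lying flat, 31 mm across flats (the shorter, x), 36 mm over corners (y), 16 mm high; origin at the centre of its underside. 0.06 kg nominal (mass and friction vary). The same as nut_a
- spacer: turned steel tube standing upright, 25 mm in diameter, 35 mm high; origin at the centre of its underside. Bystander, loose
- block: milled steel block with bores, 45 x 60 x 32 mm high; origin at the centre of its underside. Bystander, loose
- red_toolbox: closed red steel toolbox, fixed, 183 mm deep (x), 345 mm wide (y), 162 mm high with its handle; origin at the centre of its underside. In front of it stands a black organiser case (42 mm high) whose clear lid is open and leans up before the toolbox. Keep the arm clear of them, and of the steel shelving (330 mm high) from x 0.39 m on and left of y 0.42 m
- hex_key: black L-shaped hex key lying flat, 93 mm long (own y), 31 mm wide, 5 mm thick; origin at the centre of its outline, on the underside. Bystander, loose

How it is judged:
At the end, for the whole second after the job is handed in: The bearing and both nuts lie flat (tilt under 0.2 rad, underside under 8 mm) and at rest inside the pan's three walls, none sticking out of the open side by more than 3 mm (x of bearing in the frame of pan between -0.0445 and 0.065 m and y of bearing in the frame of pan between -0.08 and 0.08 m and height (world z) of each of bearing, nut_a, nut_b below 0.008 m and angle between each of bearing, nut_a, nut_b's own z axis and vertical below 0.2 rad and linear speed of each of bearing, nut_a, nut_b below 0.01 m/s and x of nut_a in the frame of pan between -0.05 and 0.065 m and y of nut_a in the frame of pan between -0.08 and 0.08 m and x of nut_b in the frame of pan between -0.05 and 0.065 m and y of nut_b in the frame of pan between -0.08 and 0.08 m); the robot touches nothing.
It fails at once if the bearing or a nut is lifted off the bench (more than 15 mm) (height (world z) of any of bearing, nut_a, nut_b above 0.015 m).
It fails at once if the steel spacer is knocked over (tilt over 0.5 rad) or shifted more than 15 mm from where it stood (distance of spacer from where it was at the start of the episode above 0.015 m or angle between spacer's own z axis and vertical above 0.5 rad).
It fails at once if the steel block is shifted more than 15 mm from where it stood (distance of block from where it was at the start of the episode above 0.015 m).
It fails at once if the hex key is shifted more than 15 mm from where it stood (distance of hex_key from where it was at the start of the episode above 0.015 m).
It also fails if it takes over 67 s, if anything falls off the work surface, if the arm or the gripper's body presses on something with over 40 N, if the wrist force passes 120 N, or if a joint passes its speed limit or range.

## Working session

There is one attempt and no reset: what is moved stays moved. The work goes in short steps, each a Python script; the robot and the scene stay as the last script left them, time stands still between calls to the robot, and variables do not carry over. Pictures are saved under pics/ and viewed, at most 10 in all, crops included, and the job is handed in when it is done.

```bash
mkdir -p pics; ls; cat > h.py <<'E'
import numpy as np, cv2
from bench import *
def cloud(c):
    z=c["range_z"]; K=c["intrinsics"]; v,u=np.mgrid[:400,:640]
    P=np.stack([(u-K[0,2])/K[0,0]*z,(v-K[1,2])/K[1,1]*z,z],-1)
    W=(P-c["t"])@c["R"]; W[z==0]=np.nan
    return W
def proj(c,X):
    p=c["intrinsics"]@(c["R"]@np.asarray(X,float)+c["t"]); return p[:2]/p[2]
E
python3 - <<'E'
from h import *
for n in ["top","side"]:
    c=capture(n); cv2.imwrite(f"pics/{n}0.png",c["image"]); W=cloud(c)
    print(n,"cam at",(-c["R"].T@c["t"]).round(3))
    for q in ["pan","bearing","nut_a","spacer","block","hex_key","red_toolbox"]:
        for s in silhouettes(n,q)[:3]:
            p=W[s["region"]]; p=p[~np.isnan(p[:,0])]
            if len(p): print(q,round(s["conf"],2),np.round(s["xy"]),len(p),"med",np.median(p,0).round(3),"lo",np.percentile(p,3,0).round(3),"hi",np.percentile(p,97,0).round(3))
print(current_clock())
E
```

```text
pics
top cam at [ 0.392 -0.164  0.935]
pan 0.71 [412. 280.] 601 med [ 0.33  -0.375  0.031] lo [ 0.308 -0.406  0.005] hi [ 0.351 -0.348  0.034]
bearing 0.57 [351. 238.] 241 med [ 0.42  -0.236  0.013] lo [ 0.399 -0.255  0.009] hi [ 0.439 -0.215  0.015]
nut_a 0.46 [337. 208.] 90 med [ 0.499 -0.221  0.014] lo [ 0.485 -0.237  0.001] hi [ 0.513 -0.209  0.018]
spacer 0.6 [402. 135.] 105 med [ 0.67  -0.369  0.027] lo [ 0.661 -0.377  0.003] hi [ 0.681 -0.357  0.036]
block 0.93 [411. 280.] 575 med [ 0.33  -0.375  0.031] lo [ 0.309 -0.405  0.008] hi [ 0.351 -0.348  0.034]
block 0.45 [350. 279.] 114 med [ 0.33  -0.247  0.003] lo [ 0.316 -0.267 -0.002] hi [ 0.357 -0.196  0.006]
hex_key 0.53 [354. 277.] 75 med [ 0.335 -0.256  0.003] lo [ 0.321 -0.267 -0.001] hi [ 0.36  -0.217  0.006]
side cam at [ 0.381 -0.997  0.535]
pan 0.85 [344. 290.] 6540 med [ 0.533 -0.429  0.001] lo [ 0.446 -0.506 -0.001] hi [ 0.617 -0.352  0.028]
bearing 0.82 [269. 224.] 372 med [ 0.42  -0.244  0.012] lo [ 0.4   -0.26   0.001] hi [ 0.441 -0.218  0.015]
nut_a 0.78 [340. 216.] 208 med [ 0.567 -0.233  0.012] lo [ 0.553 -0.242  0.001] hi [ 0.581 -0.211  0.017]
nut_a 0.72 [310. 220.] 220 med [ 0.502 -0.232  0.011] lo [ 0.487 -0.241  0.001] hi [ 0.517 -0.212  0.016]
spacer 0.61 [415. 250.] 303 med [ 0.671 -0.377  0.024] lo [ 0.662 -0.382 -0.   ] hi [ 0.683 -0.358  0.035]
spacer 0.38 [268. 224.] 351 med [ 0.42  -0.245  0.012] lo [ 0.399 -0.26   0.002] hi [ 0.44  -0.219  0.015]
block 0.97 [222. 278.] 1073 med [ 0.33  -0.398  0.031] lo [ 0.308 -0.409  0.002] hi [ 0.351 -0.352  0.033]
hex_key 0.56 [223. 236.] 96 med [ 0.331 -0.248  0.004] lo [ 0.313 -0.269  0.002] hi [ 0.361 -0.193  0.006]
0.8
```

View pics/top0.png

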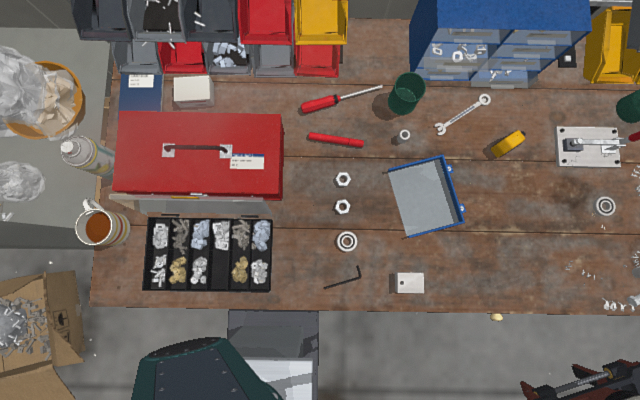

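View pics/side0.png

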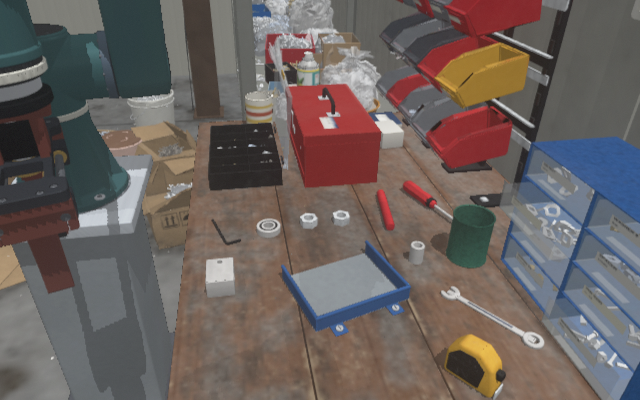

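The top view shows the nuts at (343,179) and (343,207) and the bearing at (347,241). The pan is at about (425,195) with its mouth facing left (+y). The spacer is at (404,135), the block at (407,282) and the hex key at (345,277). The side view agrees. The top network's "pan" result was really the block, so I'm ignoring it.

```bash
cat >> h.py <<'E'
def tops(n,zlo=0.009,zhi=0.03,box=(0.38,0.62,-0.3,-0.17)):
    """centres of low parts inside box, seen by camera n"""
    W=cloud(capture(n)); x,y,z=W[...,0],W[...,1],W[...,2]
    m=(x>box[0])&(x<box[1])&(y>box[2])&(y<box[3])&(z>zlo)&(z<zhi)
    k,l,st,_=cv2.connectedComponentsWithStats(m.astype(np.uint8),connectivity=8)
    return [(W[l==i]) for i in range(1,k) if st[i,4]>25]
E
python3 - <<'E'
from h import *
for n in ["top","side"]:
    for P in tops(n):
        (a,b),r=cv2.minEnclosingCircle(P[:,:2].astype(np.float32)); print(n,"part",round(a,4),round(b,4),"r",round(r,4),len(P),P[:,2].max().round(3))
    c=capture(n); W=cloud(c); hsv=cv2.cvtColor(c["image"],cv2.COLOR_BGR2HSV)
    m=(hsv[...,0]>95)&(hsv[...,0]<125)&(hsv[...,1]>110)&(W[...,2]>0.018)&(W[...,2]<0.035)&(W[...,0]>.4)&(W[...,0]<.66)&(W[...,1]>-.54)&(W[...,1]<-.32)
    p=W[m][:,:2].astype(np.float32); r=cv2.minAreaRect(p); print(n,"pan",len(p),r,cv2.boxPoints(r).round(4).tolist())
    # toolbox/case edge facing parts
    for lo,hi in [(.02,.05),(.05,.1),(.1,.2)]:
        for xa in (.35,.42,.5,.57):
            q=W[(W[...,2]>lo)&(W[...,2]<hi)&(abs(W[...,0]-xa)<.035)&(W[...,1]>-.19)&(W[...,1]<.1)]
            if len(q): print("edge z",lo,"x",xa,q[:,1].min().round(3))
E
```

```text
top part 0.5664 -0.2251 r 0.0172 100 0.018
top part 0.5006 -0.2236 r 0.0175 103 0.019
top part 0.4193 -0.2353 r 0.0234 254 0.017
top pan 454 ((0.530163049697876, -0.42003607749938965), (0.16956667602062225, 0.13673405349254608), 15.647817611694336) [[0.4300999939441681, -0.37709999084472656], [0.46700000762939453, -0.5087000131607056], [0.6302000284194946, -0.46299999952316284], [0.5934000015258789, -0.3312999904155731]]
edge z 0.02 x 0.35 -0.06
edge z 0.02 x 0.42 -0.06
edge z 0.02 x 0.5 -0.08
edge z 0.02 x 0.57 -0.08
edge z 0.05 x 0.5 -0.08
edge z 0.05 x 0.57 -0.08
edge z 0.1 x 0.5 -0.083
edge z 0.1 x 0.57 -0.083
side part 0.5672 -0.2257 r 0.0185 143 0.018
side part 0.5014 -0.225 r 0.0181 146 0.017
side part 0.42 -0.236 r 0.0242 267 0.016
side pan 921 ((0.5302450060844421, -0.421443372964859), (0.1698801964521408, 0.1372334361076355), 15.790422439575195) [[0.42980000376701355, -0.3785000145435333], [0.46720001101493835, -0.5105999708175659], [0.6306999921798706, -0.4643999934196472], [0.5932999849319458, -0.33230000734329224]]
edge z 0.02 x 0.35 -0.065
edge z 0.02 x 0.42 -0.064
edge z 0.02 x 0.5 -0.083
edge z 0.02 x 0.57 -0.084
edge z 0.05 x 0.5 -0.084
edge z 0.05 x 0.57 -0.084
edge z 0.1 x 0.5 -0.086
edge z 0.1 x 0.57 -0.087
```

```bash
cat >> h.py <<'E'
from scipy.spatial.transform import Rotation as Ro
EX=np.array([.271,-.9625]); EX/=np.linalg.norm(EX); EY=np.array([-EX[1],EX[0]]); C=np.array([.5297,-.4188])
def w2p(p): d=np.asarray(p)[:2]-C; return np.array([d@EX,d@EY])
def p2w(p): return C+p[0]*EX+p[1]*EY
def quat(d):
    """tool down, pads' width along push direction d; the half-turn with the wrist nearest mid-range"""
    x=np.array([*d,0]); z=np.array([0,0,-1.]); best=None
    for s in (1,-1):
        q=Ro.from_matrix(np.column_stack([s*x,np.cross(z,s*x),z])).as_quat()
        j=inverse_kinematics(np.array([*p2w((-.15,0)),.1]),q)
        if j is not None and (best is None or abs(j[5])<abs(best[1][5])): best=(q,j)
    return best[0]
def push(a,b,off,gap,zt=.005,rate=.1,hi=.11):
    """push part whose centre is at a (pan frame) to b; off = TCP to centre at contact"""
    A,B=p2w(a),p2w(b); d=(B-A)/np.linalg.norm(B-A); q=quat(d)
    s=A-d*(off+.018); e=B-d*off; P=lambda p,z:np.array([*p,z])
    move_ptp(P(s,hi),q); move_gripper(gap)
    servo_line(P(s,zt+.01),rate=.2); servo_line(P(s,zt),rate=.05)
    servo_line(P(e,zt),rate=rate); print("force",np.round(current_force(),1),"pos",np.round(current_position(),3))
    servo_line(P(e-d*.025,zt),rate=.1); servo_line(P(e-d*.025,hi),rate=.25); print("t",current_clock())
E
python3 - <<'E'
from h import *
push(w2p((.4197,-.2357)),(.025,-.039),.030,.026)
for n in ("side","top"):
    for P in tops(n,box=(.38,.66,-.52,-.17)):
        (a,b),r=cv2.minEnclosingCircle(P[:,:2].astype(np.float32)); print(n,w2p((a,b)).round(4),r)
c=capture("side"); cv2.imwrite("pics/s1.png",c["image"]); print(current_joint_pos())
E
```

```text
force [ 0.6 -0.3  0.9] pos [ 0.489 -0.425  0.005]
t 8.2833
side [-0.1484  0.1726] 0.04600435495376587
side [-0.1755  0.0877] 0.019357381388545036
side [-0.1943  0.0254] 0.018184885382652283
side [-0.2048 -0.0549] 0.02522103302180767
side [0.002 0.   ] 0.1070902869105339
top [-0.1495  0.1739] 0.044766865670681
top [-0.0096  0.0827] 0.05951216444373131
top [-0.1768  0.088 ] 0.01716620847582817
top [0.0639 0.0311] 0.01137313712388277
top [-0.1957  0.0246] 0.01727086678147316
top [-0.2066 -0.0565] 0.02331976406276226
[-8.07239357e-01  4.73734651e-01  1.54091077e+00 -6.41859219e-05
  1.13059894e+00 -1.15606305e+00]
```

View pics/s1.png

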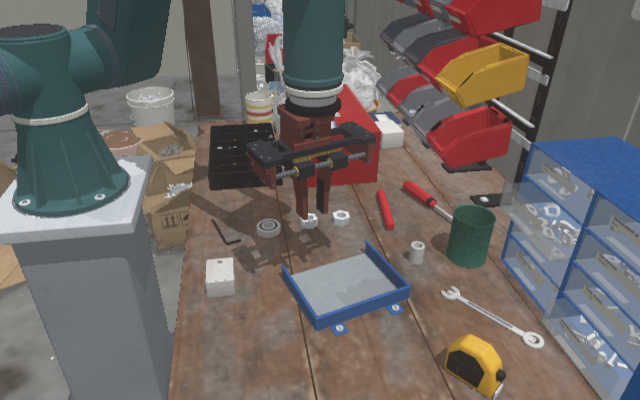

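Nothing moved: the bearing is still at (268,228), although the TCP reported passing right over it at z = 5 mm. I'll find out where the fingertips really are before trying again.

```bash
python3 - <<'E'
from h import *
p=current_position(); R=Ro.from_quat(current_orientation()).as_matrix(); print(p,R.round(2).tolist(),current_finger_gap(),current_clock())
for n in ("side","top"):
    c=capture(n); W=cloud(c); print(n,"tcp px",proj(c,p).round())
    m=(np.linalg.norm(W[...,:2]-p[:2],axis=-1)<.07)&(W[...,2]>.05)&(W[...,2]<.3)
    q=W[m]; print(len(q)); 
    for lo in np.arange(.05,.22,.02):
        s=q[(q[:,2]>=lo)&(q[:,2]<lo+.02)]
        if len(s): print(round(lo,2),len(s),s.min(0).round(3),s.max(0).round(3))
E
```

```text
[ 0.47895369 -0.40074186  0.10793433] [[-0.34, 0.94, -0.0], [0.94, 0.34, 0.0], [0.0, -0.0, -1.0]] 0.02590903085854859 8.4333
side tcp px [311. 231.]
4715
0.13 110 [ 0.455 -0.42   0.141] [ 0.503 -0.386  0.15 ]
0.15 267 [ 0.454 -0.42   0.15 ] [ 0.503 -0.386  0.17 ]
0.17 297 [ 0.453 -0.422  0.17 ] [ 0.505 -0.386  0.19 ]
0.19 332 [ 0.451 -0.423  0.19 ] [ 0.508 -0.386  0.21 ]
0.21 271 [ 0.437 -0.445  0.21 ] [ 0.527 -0.38   0.23 ]
top tcp px [429. 213.]
895
0.13 5 [ 0.491 -0.385  0.138] [ 0.495 -0.383  0.149]
0.15 2 [ 0.492 -0.384  0.15 ] [ 0.493 -0.384  0.155]
0.21 11 [ 0.485 -0.364  0.225] [ 0.503 -0.357  0.23 ]
```

The depth images put the fingertips at z ≈ 0.141 while the TCP reads 0.108. The xy values agree, but the tips really sit about 33 mm higher than reported, so they passed over the bearing. A gentle guarded touch on the pan floor and another behind the bearing will confirm this.

```bash
cat >> h.py <<'E'
def touch(z0):
    """guarded descent from the present spot; returns reported z at contact (None if no contact)"""
    p=current_position(); servo_line(np.array([p[0],p[1],z0]),rate=.2)
    p=current_position(); hit=servo_line(np.array([p[0],p[1],z0-.05]),rate=.03,contact_N=4)
    z=current_position()[2]; print("touch",hit,z.round(4),np.round(current_force(),1)); return z if hit else None
E
python3 - <<'E'
from h import *
print("f",np.round(current_force(),1))
z=touch(-.012)
p=current_position(); servo_line(np.array([p[0],p[1],.08]),rate=.2)
A=w2p((.4197,-.2357)); d=p2w((.025,-.039))-p2w(A); d/=np.linalg.norm(d)
s=p2w(A)-d*.05; servo_line(np.array([*s,.08]),rate=.25)
z2=touch(-.012); p=current_position(); servo_line(np.array([p[0],p[1],z2+.004]),rate=.05)
print(current_clock()); c=capture("side"); W=cloud(c)
m=(np.linalg.norm(W[...,:2]-p[:2],axis=-1)<.05)&(W[...,2]>.03)&(W[...,2]<.08); q=W[m]; print(p,q.min(0).round(3),q.max(0).round(3))
cv2.imwrite("pics/s2.png",cv2.resize(c["image"][150:330,180:430],None,fx=3,fy=3))
E
```

```text
f [-0.1 -0.4 -0.7]
touch True -0.0331 [-1.1  0.6  5.1]
touch True -0.0331 [0.9 0.  6.1]
13.6333
[ 0.40395127 -0.19035856 -0.03314495] [ 0.375 -0.213  0.03 ] [ 0.433 -0.174  0.08 ]
```

View pics/s2.png

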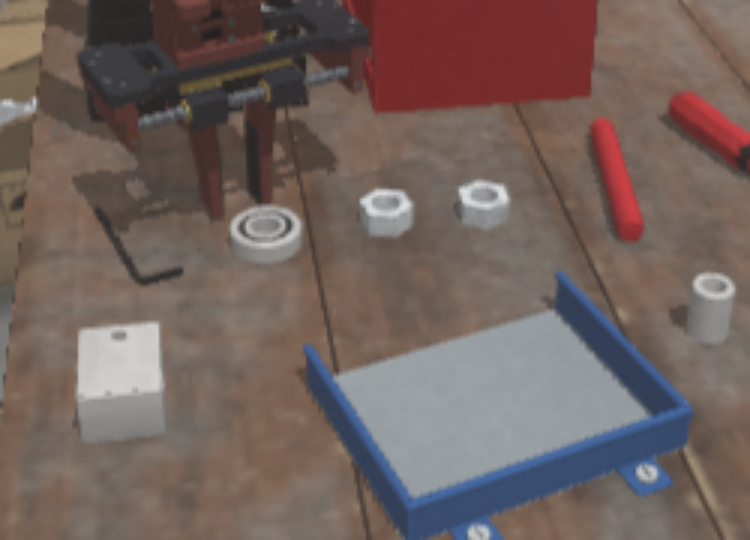

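The offset is a constant 33.1 mm at both spots. The picture shows the fingertips on the bench right behind the bearing (crop 265,225), with everything else undisturbed. I'll push with reported z = -0.028, so the tips are 5 mm up.

```bash
cat >> h.py <<'E'
def where():
    for P in tops("side",box=(.38,.64,-.50,-.17)):
        (a,b),r=cv2.minEnclosingCircle(P[:,:2].astype(np.float32)); 
        if r<.03: print("side",w2p((a,b)).round(4),r.__round__(3))
E
python3 - <<'E'
from h import *
p=current_position(); servo_line(np.array([p[0],p[1],.03]),rate=.2)
push(w2p((.4197,-.2357)),(.025,-.039),.030,.026,zt=-.028,hi=.04)
where()
c=capture("side"); cv2.imwrite("pics/s3.png",c["image"])
E
```

```text
force [-0.2  0.3  0.1] pos [ 0.489 -0.425 -0.028]
t 18.8583
side [-0.1749  0.0885] 0.019
side [-0.1851  0.0306] 0.012
```

View pics/s3.png

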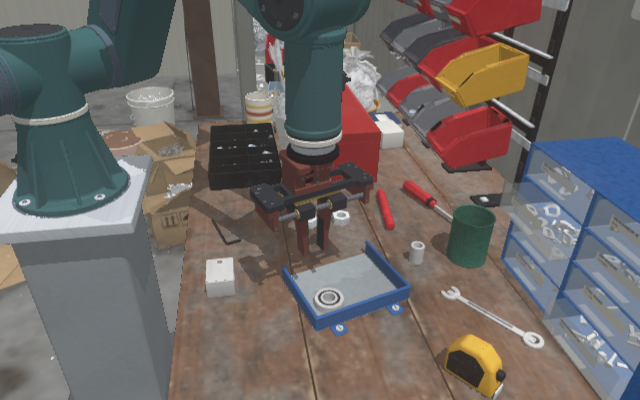

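The bearing lies flat in the pan at (328,298). Next is the middle nut, then the far nut in two legs so it clears the side wall.

```bash
python3 - <<'E'
from h import *
k=dict(off=.027,gap=.014,zt=-.028,hi=.04)
push(w2p((.501,-.2243)),(.025,.008),**k)
push(w2p((.5668,-.2254)),(-.092,.048),**k)
push((-.092,.048),(.02,.05),**k)
where()
p=current_position(); servo_line(np.array([*p2w((-.2,-.02)),.2]),rate=.25)
where(); print(current_clock())
c=capture("side"); cv2.imwrite("pics/s4.png",c["image"])
E
```

```text
force [-0.3 -0.6  0.9] pos [ 0.539 -0.414 -0.028]
t 24.425
force [ 1.1 -0.3  0. ] pos [ 0.556 -0.29  -0.028]
t 28.375
force [ 0.1  0.3 -0.6] pos [ 0.575 -0.398 -0.028]
t 32.2
side [0.0199 0.0504] 0.019
side [0.0229 0.0073] 0.018
side [0.0202 0.0493] 0.018
side [0.0222 0.0078] 0.018
33.4167
```

View pics/s4.png

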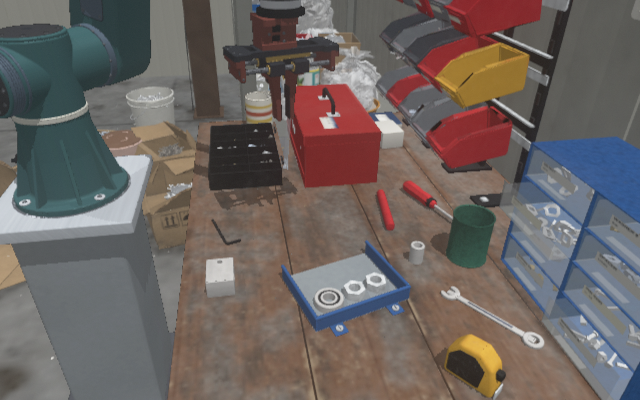

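All three parts lie flat in the pan: the bearing at (328,298) and the nuts at (354,288) and (375,280). The bystanders haven't moved and the arm is clear, so I'm handing in.

```bash
python3 -c "
from bench import *
print(close_job())"
```

```text
the job is handed in; nothing more can be done
None
```

I swept the bearing and both nuts into the pan and handed the job in at about 33 s; the last picture shows all three flat inside and the spacer, block and hex key where they were, but no verdict came back. My first sweep passed over the bearing because the fingertips sit 33 mm higher than the TCP reading says, which I corrected after touching the bench.

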